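Load the purple mould onto the part-present pin

ROBOT

A 6-joint arm with a two-finger parallel gripper is mounted at the origin on the work surface. World frame = base frame: x ahead of the robot, y to its left, z up, the work surface at z = 0. Lengths are in mm, angles in degrees, forces in N, time in s.
With the tool pointing down it reaches from about 375 to 900 mm from the base axis. Payload 3.1 kg.
Tool frame: the origin (TCP) lies on the centre line of the jaws, within the pads' length; the fingertips stand 11 mm ahead of it and the grasp point (between the pads) lies 8 mm behind it (r.tip_extent is the distance from the TCP to the fingertips, in mm); z points along the fingers, y is the line along which they close (so a half turn about z gives the same grasp; the last joint's range is limited). The gripper opens to 85 mm and grips with 20 to 120 N. Pads are 22 mm wide; open, the fingers measure 114 mm over their backs; the gripper's body (76 mm by 85 mm) begins 54 mm behind the grasp point. The pads swing forward as they close: fully open they stand 13 mm farther back than shut.
Start: joints at [-10.227, 30.224, 82.088, -0, 67.689, -10.227], TCP at [624.977, 0.034, 242.31] pointing down, gripper open.
Joint ranges: [-176.69, 176.69], [-43.24, 126.21], [12.49, 139.97], [-82, 262], [0, 151.66], [-163.58, 163.58]. Speed limits (degrees/s): [159.86, 159.86, 180, 180, 180, 180].

INTERFACE

Orientations are given as a 3x3 rotation matrix whose columns are the frame's x, y, z axes.
In Python, from rig import state, eyes, close_job, r gives the robot as it stands.
- The arm moves only by the tool step_arm, never from a script. Its argument "steps" is a list of rows, each a list of 3 entries, a list of its own where there are three numbers: the turn, a rotation vector about the tool's x, y, z in degrees, then the shift along the tool's x, y, z in cm, then the finger opening in cm, from 0 to 8.54. A call has 1 to 12 rows; each row is the pose to reach, as a shift and turn from the pose commanded when the call began, along the tool's axes at that moment; what a row does not reach only later rows make up. A row lasts 1/8 s, in which the tool goes at most 62.5 mm and 10.7 degrees, less where a joint would pass 70% of its speed; a pose out of reach is approached as far as the arm can. A call with a gripper value outside its range is refused whole. The fingers move at their own pace and stop on an object; "squeeze" is the grip in N (left out, the last holds). Time passes only in rows, so rows that repeat a pose let the fingers close. It gives the time, the measured TCP pose, the force, the opening and the grip force at its end, in the units of the state.
- state(): the state, without advancing time (a new reading comes with each control period).
- eyes.capture(name): name is "scene" or "side" or "wrist"; returns a dict with "color" (384x512x3 uint8, red, green, blue), "range_z" (384x512 float32, mm along the optical axis (not along the pixel's ray), 0 where there is no reading), "fx", "fy", "cx", "cy" (pixels), "position" and "orientation" of the camera in the world; the wrist camera has in their place "tool_from_camera" (4x4, takes a point from camera to tool coordinates, whose origin is the TCP and whose axes are the flange's). Camera axes: x right, y down, z forward; pixel columns grow to the right and rows downward; lengths in mm; the calibration is good to about 2 mm. A picture is of the moment at which its call begins: read the wrist's pose just before it.
- close_job(): hands the job in; it is judged then, once.
The state is a dict: "time_s": time; "joint_pos": joint angles; "joint_velocities": joint speeds; "joint_torque": joint torques, N m; "position": TCP position; "tcp_rot": TCP orientation; "ft_force": force on the tool from outside, world axes, zero at the start; "ft_torque": the same for the moment, N m; "opening": finger opening in mm; "grip_force": force on a finger pad.
Only numpy, scipy, OpenCV 4.12 (cv2) and the standard library are available. Lean on these libraries where they do the work, as an engineer would, in place of code of your own. Each camera call takes 0.05 s, during which the arm holds its last target. There are 200 camera calls.

TASK

Take the mould plate with the purple cavities by its handle and set it down in the empty dispensing nest, flat between the brass corner stops and lying the same way as the nest (either end may lead), so that it rests on the orange part-present pin and keeps it pressed down. Lower it in, do not let it drop, let go of it, and leave the green mould where it lies.

Things in the scene. Friction and masses are not known exactly. Their poses are not given: they have to be found in the camera images.
- purple_mould_grip (a point): Loose aluminium mould plate, 110 x 80 x 12 mm, 0.3 kg, rows of purple cavities on top; a black bar handle (60 mm along x, 14 wide, 14 high) bridges its middle on two posts. Point: the bar's centre, 43 mm above the plate's underside; x along the bar and the 110 mm side, z up. This is the mould to load. It looks the same after a half turn about z.
- green_mould_grip (a point): Loose aluminium mould plate, 110 x 80 x 12 mm, 0.3 kg, rows of green cavities on top; a black bar handle (60 mm along x, 14 wide, 14 high) bridges its middle on two posts. Point: the bar's centre, 43 mm above the plate's underside; x along the bar and the 110 mm side, z up. It must stay where it is.
- nest_mid (a point): Empty nest fixed to the bench: dark steel plate 176 x 146 x 10 mm, four L-shaped brass corner stops 8 mm high round a 136 (x) by 106 mm (y) opening. Point: centre of its floor, 10 mm above the bench; x along the opening's long side, z up. A seated mould's handle point is 43 mm above it. (The nest by the bench's far edge, with a clamped white mould, is another one.)
- sense_pin (a joint): Orange sensing pin, 10 mm across, in the middle of the empty nest's floor. It stands 6 mm proud of the floor. 0 m = free, about 0.006 m = pressed level with the floor. A spring lifts it (0.5 N at the start, 1.2 N when level), so that the weight of a mould keeps it down.
Mind the look-alikes: they are no part of the job. Of the things shaped like the part that bears nest_mid, the dark steel one is meant.

How it is judged:
By the outcome, as a careful person would: the job done as asked, in the order asked, and still so for the second after the job is handed in, with the robot touching nothing.
It also fails if it takes over 38 s, if anything falls off the work surface, if the arm or the gripper's body presses on something with over 40 N, if the wrist force passes 120 N, or if a joint passes its speed limit or range.

## Working session

There is one attempt and no reset: what is moved stays moved. The work goes in short steps, Python scripts to look and compute and a tool call to move; the robot and the scene stay as the last step left them, time stands still between calls to the robot, and variables do not carry over. Pictures are saved under pics/ and viewed, at most 10 in all, crops included, and the job is handed in when it is done.

Besides the shell and the picture viewer there is one more tool, called by a JSON object that holds its "api" and its "payload", one argument or row to a line. step_arm: Moves the arm, as the interface text tells. Its arguments: {"type":"object","properties":{"steps":{"type":"array","items":{"type":"array"}},"squeeze":{"type":"number"}},"required":["steps"]}

```bash
mkdir -p pics; cat > h.py <<'E'
import numpy as np, cv2
from rig import state, eyes, close_job, r
def cap(n):
    s=state(); c=eyes.capture(n)
    if 'position' in c:
        R=np.array(c['orientation']);t=np.array(c['position'])
    else:
        T=np.array(c['tool_from_camera']);Rt=np.array(s['tcp_rot'])
        R=Rt@T[:3,:3]; t=Rt@T[:3,3]+np.array(s['position'])
    z=c['range_z'];v,u=np.mgrid[:z.shape[0],:z.shape[1]]
    P=np.stack([(u-c['cx'])/c['fx']*z,(v-c['cy'])/c['fy']*z,z],-1)@R.T+t
    P[z==0]=np.nan
    return c['color'],P,c,R,t
def save(n,img): cv2.imwrite('pics/'+n+'.png',img[...,::-1])
E
python3 - <<'E'
from h import *
ims=[]
D={}
for n in ['scene','side','wrist']:
    c,P,_,R,t=cap(n); D[n]=c; D[n+'P']=P; print(n,t.round(),R[:,2].round(2)); save(n,c)
np.savez('d.npz',**D)
print(state()['tcp_rot'],r.tip_extent)
save('both',np.vstack([D['scene'],D['side']])[:, :] if 0 else cv2.resize(np.hstack([D['scene'],D['side']]),(800,300)))
E
```

```text
scene [1120.  151.  948.] [-0.61 -0.08 -0.79]
side [ 300. -592.  733.] [ 0.13  0.69 -0.71]
wrist [625.  74. 373.] [-0.   -0.29 -0.96]
[[ 1.92037277e-05  9.99998611e-01 -1.66646709e-03]
 [ 9.99999958e-01 -1.87245512e-05  2.87555492e-04]
 [ 2.87523889e-04 -1.66647255e-03 -9.99998570e-01]] 11.0
```

View pics/scene.png

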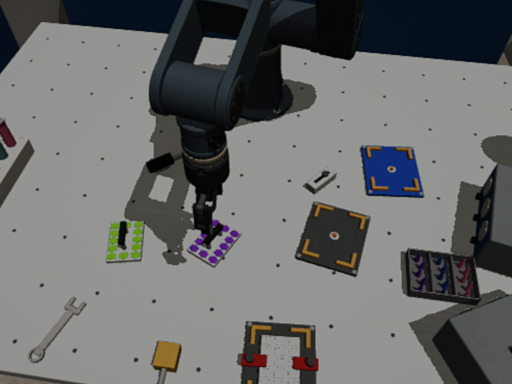

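View pics/side.png

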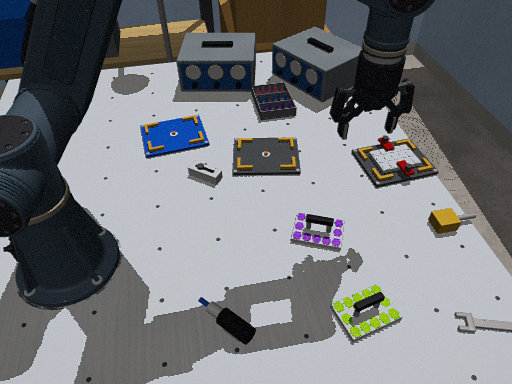

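Scene view: purple mould (214,240), green mould (125,240), dark empty nest (334,237), blue look-alike nest (391,170), clamped nest with white mould (280,355). In the side view they are purple (319,230), green (367,310), dark nest (266,155), blue nest (174,134), clamped nest (394,160). I choose the purple mould and the dark steel nest.

```bash
cat > m.py <<'E'
from h import *
def rect(X):
    (c,(w,h),a)=cv2.minAreaRect(X[:,:2].astype(np.float32)*1.0)
    if w<h: a+=90;w,h=h,w
    return np.round([*c,w,h,(a+90)%180-90],1)
def purple(col,P,box):
    x0,x1,y0,y1=box
    m=np.zeros(col.shape[:2],bool);m[y0:y1,x0:x1]=1
    h=cv2.cvtColor(col,cv2.COLOR_RGB2HSV)
    ok=m&np.isfinite(P[...,2])
    k=ok&(h[...,0]>125)&(h[...,0]<155)&(h[...,1]>110)&(h[...,2]>60)
    c=np.nanmedian(P[k],0); near=np.hypot(P[...,0]-c[0],P[...,1]-c[1])<85
    pl=ok&near&(P[...,2]>6)&(P[...,2]<18); b=ok&near&(P[...,2]>38)&(P[...,2]<56)&(h[...,2]<90)
    print('cav',k.sum(),c.round(1),rect(P[k]),'plate',rect(P[pl]),'bar',b.sum(),rect(P[b]),np.nanpercentile(P[b][:,2],[10,50,90]).round(1))
def nest(col,P,box):
    x0,x1,y0,y1=box
    m=np.zeros(col.shape[:2],bool);m[y0:y1,x0:x1]=1
    h=cv2.cvtColor(col,cv2.COLOR_RGB2HSV);ok=m&np.isfinite(P[...,2])
    k=ok&(h[...,0]>10)&(h[...,0]<28)&(h[...,1]>120)&(h[...,2]>90)
    c0=np.nanmedian(P[k],0)
    k2=k&(np.hypot(P[...,0]-c0[0],P[...,1]-c0[1])>45)
    pin=ok&(h[...,0]<22)&(h[...,1]>110)&(h[...,2]>90)&(np.hypot(P[...,0]-c0[0],P[...,1]-c0[1])<35)
    d=ok&(h[...,2]<90)&(P[...,2]>4)&(P[...,2]<16)
    print('stops',k2.sum(),rect(P[k2]),np.nanpercentile(P[k2][:,2],[10,50,90]).round(1),'pin',pin.sum(),np.nanmean(P[pin],0).round(1),'floor z',np.nanmedian(P[d][:,2]).round(1),rect(P[d]))
E
python3 - <<'E'
from m import *
D=np.load('d.npz')
purple(D['scene'],D['sceneP'],(185,245,215,270)); purple(D['side'],D['sideP'],(285,350,205,255))
nest(D['scene'],D['sceneP'],(294,374,198,276)); nest(D['side'],D['sideP'],(228,304,133,180))
a=D['scene'][195:275,180:375]; save('crop',cv2.resize(a,None,fx=4,fy=4,interpolation=cv2.INTER_CUBIC))
E
```

```text
cav 425 [553.9 -18.6  12.2] [578.1 -31.5 187.7 102.9  -4.2] plate [542.6 -27.6 112.4  81.3 -25. ] bar 155 [543.2 -27.1  60.8  14.9 -25.6] [42.4 48.5 50.9]
cav 451 [532.3 -42.9  12.6] [541.9 -28.5 104.4  77.2 -26. ] plate [541.9 -28.4 110.3  82.  -24.3] bar 215 [542.3 -28.3  58.8  17.1 -24. ] [41.4 48.7 51. ]
stops 323 [482.3 254.6 156.4 123.4 -10.5] [14.2 17.4 19.8] pin 3 [533.4 260.5  14.6] floor z 9.5 [488.4 253.5 183.3 144.5 -10.8]
stops 222 [484.4 258.3 152.7 131.6 -10.8] [15.3 17.8 19.7] pin 11 [451.4 225.8  16.6] floor z 9.9 [483.4 253.9 173.9 148.8 -10.9]
```

View pics/crop.png

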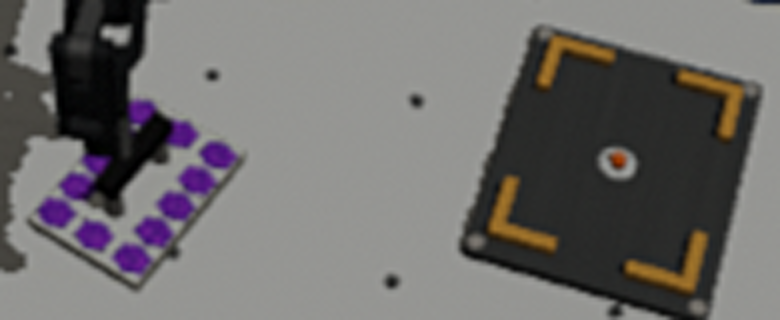

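View pics/wrist.png

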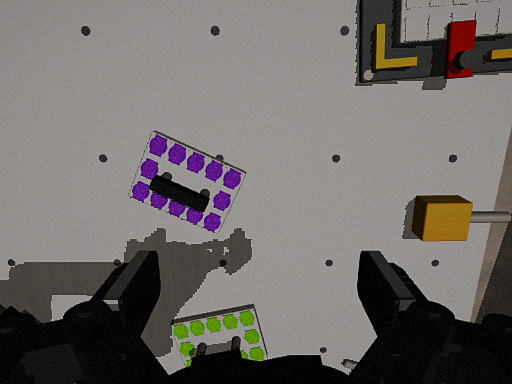

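The crop confirms the choice: purple cavities with a black bar at crop (130,160), and the dark nest with an orange pin at crop (618,160). The wrist view shows the purple bar at (180,194). The bar centre is about (542.4,-28), yaw -24.8°, top about 50 mm. The nest is about (485,254), yaw -10.8°.

{"api": "step_arm", "payload": {
  "steps": [
    [[0, 0, -65], [-2.8, -8.2, 9.0], 8.5],
    [[0, 0, -65], [-2.8, -8.2, 9.0], 8.5],
    [[0, 0, -65], [-2.8, -8.2, 9.0], 8.5],
    [[0, 0, -65], [-2.8, -8.2, 9.0], 8.5],
    [[0, 0, -65], [-2.8, -8.2, 9.0], 8.5],
    [[0, 0, -65], [-2.8, -8.2, 9.0], 8.5],
    [[0, 0, -65], [-2.8, -8.2, 9.0], 8.5],
    [[0, 0, -65], [-2.8, -8.2, 9.0], 8.5]
  ]
}}

```text
time_s: 1.15
position: [542.9, -27.9, 152.2]
tcp_rot: [[-0.905, 0.425, -0.0], [0.425, 0.905, 0.0], [0.0, -0.0, -1.0]]
ft_force: [0.4, -0.4, -1.1]
opening: 85.0
grip_force: 0.0
```

```bash
python3 - <<'E'
from m import *
c,P,_,R,t=cap('wrist'); save('w2',c); purple(c,P,(0,512,0,384))
s=state(); Rt=np.array(s['tcp_rot']);p=np.array(s['position']);print(p.round(1),Rt.round(3))
h=cv2.cvtColor(c,cv2.COLOR_RGB2HSV)
k=(P[...,2]>46)&(P[...,2]<54)&(np.hypot(P[...,0]-542,P[...,1]+28)<45)
print(k.sum(),rect(P[k]),np.median(P[k][:,2]))
# triangulated height check from the two fixed views: bar-top pixel rays
E
```

```text
cav 4814 [539.6 -16.8  12.6] [543.6 -27.9 105.4  77.3 -25.1] plate [543.  -27.6 109.3  80.2 -25.1] bar 1547 [543.1 -27.7  59.8  13.7 -25.4] [48.6 49.7 50.6]
[542.9 -28.  152.3] [[-0.905  0.425 -0.   ]
 [ 0.425  0.905  0.   ]
 [ 0.    -0.    -1.   ]]
1517 [543.1 -27.7  59.8  13.7 -25.6] 49.741757219258886
```

View pics/w2.png

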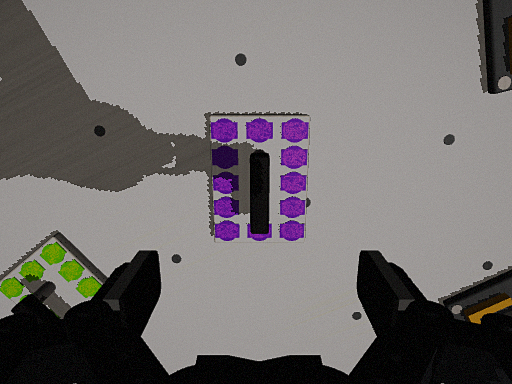

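The wrist view shows the purple bar at (260,193), centred between the jaws and at right angles to the closing line. Offset is under 0.5 mm. Next I go down and grip.

{"api": "step_arm", "payload": {
  "steps": [
    [[0, 0, 0], [0, 0, 5], 8.5],
    [[0, 0, 0], [0, 0, 9], 8.5],
    [[0, 0, 0], [0, 0, 11], 8.5],
    [[0, 0, 0], [0, 0, 11.7], 8.5],
    [[0, 0, 0], [0, 0, 11.7], 8.5],
    [[0, 0, 0], [0, 0, 11.7], 1.0],
    [[0, 0, 0], [0, 0, 11.7], 1.0],
    [[0, 0, 0], [0, 0, 11.7], 1.0],
    [[0, 0, 0], [0, 0, 11.7], 1.0],
    [[0, 0, 0], [0, 0, 11.7], 1.0],
    [[0, 0, 0], [0, 0, 11.7], 1.0],
    [[0, 0, 0], [0, 0, 11.7], 1.0]
  ],
  "squeeze": 50
}}

```text
time_s: 2.7
position: [543.2, -27.9, 35.8]
tcp_rot: [[-0.906, 0.423, 0.001], [0.423, 0.906, 0.0], [-0.001, 0.0, -1.0]]
ft_force: [-0.5, 1.2, 4.8]
opening: 13.1
grip_force: 49.7
```

Gripped. Next I lift 12 cm.

{"api": "step_arm", "payload": {
  "steps": [
    [[0, 0, 0], [0, 0, -0.5], 1.0],
    [[0, 0, 0], [0, 0, -2], 1.0],
    [[0, 0, 0], [0, 0, -5], 1.0],
    [[0, 0, 0], [0, 0, -8], 1.0],
    [[0, 0, 0], [0, 0, -11], 1.0],
    [[0, 0, 0], [0, 0, -12], 1.0],
    [[0, 0, 0], [0, 0, -12], 1.0]
  ]
}}

```text
time_s: 3.58
position: [543.0, -28.0, 155.8]
tcp_rot: [[-0.906, 0.423, 0.001], [0.423, 0.906, -0.0], [-0.001, 0.0, -1.0]]
ft_force: [-0.0, 0.1, -4.0]
opening: 13.1
grip_force: 49.0
```

```bash
python3 - <<'E'
from m import *
c,P,_,R,t=cap('wrist'); s=state()
h=cv2.cvtColor(c,cv2.COLOR_RGB2HSV);p=np.array(s['position']);Rt=np.array(s['tcp_rot'])
d=np.hypot(P[...,0]-p[0],P[...,1]-p[1])
k=(d<72)&(P[...,2]>p[2]-40)&(P[...,2]<p[2]-12)
print('plate',rect(P[k]),np.median(P[k][:,2])); 
Q=P[k]; A=np.c_[Q[:,:2]-p[:2],np.ones(len(Q))]; print('plane',np.linalg.lstsq(A,Q[:,2],rcond=None)[0].round(4))
print(p.round(1),Rt.round(3).tolist(),s['opening'],s['grip_force'],s['ft_force'])
# nest stops, from both fixed cameras
for n,b in (('scene',(294,374,198,276)),('side',(228,304,133,180))):
    c,P,_,R,t=cap(n); nest(c,P,b)
    h=cv2.cvtColor(c,cv2.COLOR_RGB2HSV)
    w=(h[...,0]<14)&(h[...,1]>120)&(h[...,2]>80)&(np.hypot(P[...,0]-485,P[...,1]-254)<25)
    print('pin',w.sum(),np.nanmean(P[w],0) if w.any() else None)
E
```

```text
plate [542.7 -28.2 109.7  80.5 -24.8] 132.23950552754195
plane [ 7.700000e-03 -5.200000e-03  1.323829e+02]
[542.4 -27.9 154.9] [[-0.906, 0.423, -0.001], [0.423, 0.906, 0.0], [0.001, -0.0, -1.0]] 13.136012502792768 49.0298992395401 [-0.34491537  0.28174321 -3.70486276]
stops 313 [483.5 254.5 153.9 123.  -10.7] [14.7 17.5 19.9] pin 4 [537.7 262.   13.3] floor z 9.5 [484.9 254.  177.8 144.8 -10.7]
pin 10 [484.40279196 254.23694782  14.40526979]
stops 221 [484.7 259.1 152.9 132.6 -11.2] [15.9 17.8 19.5] pin 5 [462.6 237.2  15.9] floor z 9.9 [483.3 254.3 173.4 150.2 -10.8]
pin 3 [483.43240857 258.29269866  14.10554252]
```

The plate hangs level in the jaws (tilt under 0.6°), with its underside 35 mm below the TCP. Next I carry it over the nest at about (484.3,254.2).

{"api": "step_arm", "payload": {
  "steps": [
    [[0, 0, -1], [0.8, 1.0, 0], 1.0],
    [[0, 0, -3], [2.6, 3.5, 0], 1.0],
    [[0, 0, -5], [5.2, 7.0, 0], 1.0],
    [[0, 0, -7], [7.8, 10.5, 0], 1.0],
    [[0, 0, -9], [10.4, 14.0, 0], 1.0],
    [[0, 0, -11], [13.0, 17.5, 0], 1.0],
    [[0, 0, -13], [15.2, 20.5, 0], 1.0],
    [[0, 0, -14], [16.6, 22.3, 0], 1.0],
    [[0, 0, -14], [17.2, 23.1, 0], 1.0],
    [[0, 0, -14], [17.2, 23.1, 0], 1.0],
    [[0, 0, -14], [17.2, 23.1, 0], 1.0]
  ]
}}

```text
time_s: 5.1
position: [484.8, 253.3, 155.1]
tcp_rot: [[-0.981, 0.192, -0.0], [0.192, 0.981, -0.0], [0.0, -0.001, -1.0]]
ft_force: [-0.4, -0.0, -3.4]
opening: 13.1
grip_force: 49.1
```

```bash
python3 - <<'E'
from m import *
c,P,_,R,t=cap('wrist'); save('w3',c); s=state()
p=np.array(s['position']);print(p.round(1),np.array(s['tcp_rot']).round(3).tolist())
d=np.hypot(P[...,0]-p[0],P[...,1]-p[1])
k=(d<72)&(P[...,2]>p[2]-40)&(P[...,2]<p[2]-12); print('plate',rect(P[k]))
h=cv2.cvtColor(c,cv2.COLOR_RGB2HSV)
k=(h[...,0]>10)&(h[...,0]<28)&(h[...,1]>120)&(h[...,2]>60)&(P[...,2]>12)&(P[...,2]<22)&(d<110)
th=np.radians(-10.8);Q=(P[k]-[484.3,254.2,0]);a=Q[:,0]*np.cos(th)+Q[:,1]*np.sin(th);b=-Q[:,0]*np.sin(th)+Q[:,1]*np.cos(th)
print(k.sum())
for sa in(-1,1):
  for sb in(-1,1):
    m=(a*sa>0)&(b*sb>0)
    if m.sum()>5: print(sa,sb,m.sum(),np.percentile(a[m],[1,99]).round(1),np.percentile(b[m],[1,99]).round(1))
# dark plate outline
k=(h[...,2]<90)&(P[...,2]>6)&(P[...,2]<13)&(d<130);print('dark',rect(P[k]))
E
```

```text
[484.9 253.2 155.2] [[-0.981, 0.192, -0.0], [0.192, 0.981, -0.0], [0.0, -0.0, -1.0]]
plate [484.6 253.  109.8  80.3 -11.1]
1914
-1 -1 933 [-75.6 -42.9] [-59.7 -20.3]
-1 1 981 [-76.  -42.3] [22.3 62.1]
dark [483.4 255.3 174.2 145.9 -10.8]
```

View pics/w3.png

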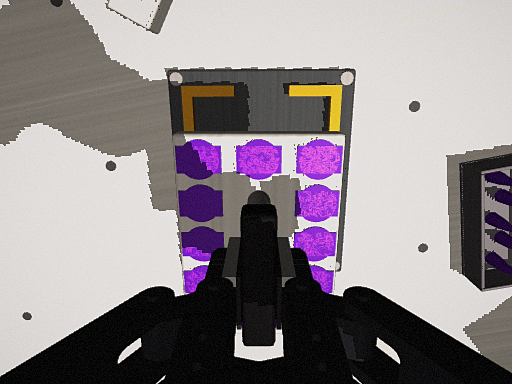

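The wrist view shows the plate over the nest, with brass stops at (210,105) and (315,105). The nest centre refines to (484.3,255.2), so I correct by 0.8 mm and 2 mm in tool x and y and go down to just above the stops.

{"api": "step_arm", "payload": {
  "steps": [
    [[0, 0, -0.3], [0.08, 0.2, 1], 1.0],
    [[0, 0, -0.3], [0.08, 0.2, 3.5], 1.0],
    [[0, 0, -0.3], [0.08, 0.2, 6], 1.0],
    [[0, 0, -0.3], [0.08, 0.2, 8], 1.0],
    [[0, 0, -0.3], [0.08, 0.2, 9], 1.0],
    [[0, 0, -0.3], [0.08, 0.2, 9], 1.0],
    [[0, 0, -0.3], [0.08, 0.2, 9.5], 1.0],
    [[0, 0, -0.3], [0.08, 0.2, 10], 1.0],
    [[0, 0, -0.3], [0.08, 0.2, 10.3], 1.0],
    [[0, 0, -0.3], [0.08, 0.2, 10.6], 1.0],
    [[0, 0, -0.3], [0.08, 0.2, 10.7], 1.0],
    [[0, 0, -0.3], [0.08, 0.2, 10.7], 1.0]
  ]
}}

```text
time_s: 6.65
position: [484.4, 256.3, 48.4]
tcp_rot: [[-0.983, 0.186, 0.0], [0.186, 0.983, 0.0], [-0.0, 0.0, -1.0]]
ft_force: [-0.6, -0.3, -3.2]
opening: 13.2
grip_force: 49.1
```

```bash
python3 - <<'E'
from m import *
s=state();print(np.array(s['position']).round(1),np.array(s['ft_force']).round(2))
c,P,_,R,t=cap('wrist'); p=np.array(s['position']); d=np.hypot(P[...,0]-p[0],P[...,1]-p[1])
k=(d<70)&(P[...,2]>p[2]-30)&(P[...,2]<p[2]-16)&(c.max(-1)>120); print('plate',rect(P[k]),np.median(P[k][:,2]))
E
```

```text
[484.4 256.3  48.4] [-0.58 -0.35 -3.21]
plate [484.1 255.5 118.3 108.9  79.1] 24.764974735111252
```

The underside is about 2.5 mm above the floor. I lower the rest slowly.

{"api": "step_arm", "payload": {
  "steps": [
    [[0, 0, 0], [0, 0, 0.06], 1.0],
    [[0, 0, 0], [0, 0, 0.12], 1.0],
    [[0, 0, 0], [0, 0, 0.18], 1.0],
    [[0, 0, 0], [0, 0, 0.22], 1.0],
    [[0, 0, 0], [0, 0, 0.26], 1.0],
    [[0, 0, 0], [0, 0, 0.26], 1.0],
    [[0, 0, 0], [0, 0, 0.26], 1.0]
  ]
}}

```text
time_s: 7.58
position: [484.4, 256.2, 45.8]
tcp_rot: [[-0.983, 0.186, 0.0], [0.186, 0.983, 0.0], [-0.0, 0.0, -1.0]]
ft_force: [0.2, -0.5, -1.0]
opening: 13.1
grip_force: 49.4
```

{"api": "step_arm", "payload": {
  "steps": [
    [[0, 0, 0], [0, 0, 0.02], 1.0],
    [[0, 0, 0], [0, 0, 0.04], 1.0],
    [[0, 0, 0], [0, 0, 0.04], 1.0],
    [[0, 0, 0], [0, 0, 0.04], 1.0]
  ]
}}

```text
time_s: 8.07
position: [484.4, 256.2, 45.8]
tcp_rot: [[-0.983, 0.186, 0.0], [0.186, 0.983, 0.0], [-0.0, 0.0, -1.0]]
ft_force: [-0.6, 0.1, 5.1]
opening: 13.1
grip_force: 50.3
```

Seated: the floor now pushes up 5 N and the height no longer changes. I open the fingers and retreat.

{"api": "step_arm", "payload": {
  "steps": [
    [[0, 0, 0], [0, 0, 0], 2.5],
    [[0, 0, 0], [0, 0, 0], 4],
    [[0, 0, 0], [0, 0, 0], 6],
    [[0, 0, 0], [0, 0, 0], 6],
    [[0, 0, 0], [0, 0, 0], 6],
    [[0, 0, 0], [0, 0, -0.5], 6],
    [[0, 0, 0], [0, 0, -2], 6],
    [[0, 0, 0], [0, 0, -6], 6],
    [[0, 0, 0], [0, 0, -10], 6],
    [[0, 0, 0], [0, 0, -14], 6],
    [[0, 0, 0], [0, 0, -16], 6],
    [[0, 0, 0], [0, 0, -16], 6]
  ]
}}

```text
time_s: 9.57
position: [485.4, 256.6, 208.1]
tcp_rot: [[-0.983, 0.185, 0.005], [0.186, 0.983, 0.002], [-0.005, 0.003, -1.0]]
ft_force: [-0.1, 0.8, 0.2]
opening: 60.0
grip_force: 0.0
```

```bash
python3 - <<'E'
from m import *
c,P,_,R,t=cap('wrist'); save('w4',c); s=state();print(np.array(s['position']).round(1),np.array(s['ft_force']).round(1),s['opening'])
d=np.hypot(P[...,0]-484.3,P[...,1]-255.2); h=cv2.cvtColor(c,cv2.COLOR_RGB2HSV)
k=(d<68)&(P[...,2]>20)&(P[...,2]<26); print('plate',rect(P[k]),np.median(P[k][:,2]))
Q=P[k];print('plane',np.linalg.lstsq(np.c_[Q[:,:2]-[484,255],np.ones(len(Q))],Q[:,2],rcond=None)[0].round(4))
k=(h[...,2]<90)&(P[...,2]>6)&(P[...,2]<13)&(d<130);print('dark',rect(P[k]))
E
```

```text
[484.5 256.3 206.5] [-0.1  0.4  0.2] 60.01232361370337
plate [484.5 255.9 109.4  79.9 -10.7] 22.258024455838438
plane [-6.00000e-04 -5.00000e-04  2.22468e+01]
dark [484.  255.4 175.2 146.2 -10.8]
```

View pics/w4.png

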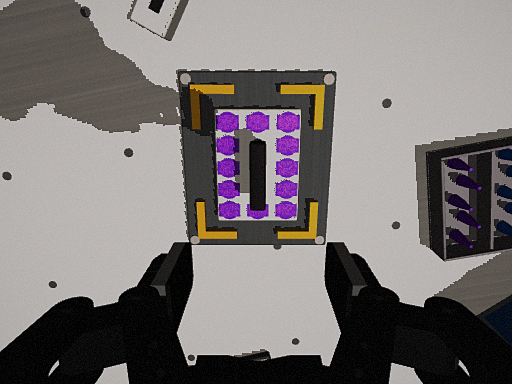

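The mould, at (258,165), lies flat between the four brass stops. Its top is at 22.2 mm, it is 0.7 mm off centre and 0.1° off in angle, and the gripper is clear of it.

```bash
python3 -c "
from rig import close_job; print(close_job())"
```

```text
the job is handed in; nothing more can be done
None
```

The purple mould is released in the dark nest and the job is handed in: it lies flat between the brass stops, about 0.7 mm off centre and 0.1° off in angle, its height means the pin beneath it is pressed level, and I never touched the green mould.

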